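Prop the mounting board on the easel

TASK

Take the largest of the three plywood boards out of the wooden rack and set it on the little table easel: lower edge on the ledge behind the lip, leaning back against the backrest, centred sideways and left standing there by itself. Set it down rather than dropping it, and leave the other two boards where they are in the rack.

Things in the scene. Friction and masses are not known exactly. Their poses are not given: they have to be found in the camera images.
- board_center (a point): the board to move, largest of three: plain plywood, 10 mm thick, 140 mm wide, 150 mm high, about 140 g, upright in any slot of a wooden rack left or right of the easel. Point: its centre (75 mm to top and lower edge). x along the width, y through the thickness, z up; faces alike, either may face forward. Slots are 13 wide, 30 deep, floor 10 and rail tops 40 mm above table
- easel: sizes in mm; light wooden easel, fixed. Origin: centre of underside, on the table; x to its back, y left, z up. Base 130 (x) by 170, 12 high: its top is the ledge. Front lip x -50 to -40, top at z 26. Backrest: flat, 120 wide, 80 long, leaning back 20 degrees; its face rises from x -5, z 12 to x 22, z 87. A board flat on it has its centre at x 16, y 0, z 84
- narrow_board_center (a point): bystander: narrow plywood board upright in another slot of the same rack (160 by 225 mm, fixed; three parallel slots 85 mm apart), 10 mm thick, 80 mm wide, 105 mm high. Point: its centre; axes as for the large board
- low_board_center (a point): bystander: low plywood board upright in another slot of the same rack, 10 mm thick, 140 mm wide, 80 mm high. Point: its centre; axes as for the large board
Not all that is in view belongs to the job. Several things have the shape of the easel; the one meant has the colours described above.

How it is judged (in metres and radians):
At the end, for the whole second after the job is handed in: The large board rests on the ledge behind the lip, leaning back 11 to 41 degrees, centre within 25 mm of the easel's middle sideways, -10 to 35 mm along its x and 65 to 95 mm high, square within 11 degrees, at rest; the other two boards are within 30 mm of their starts (y of board_center in the frame of easel between -0.025 and 0.025 m and x of board_center in the frame of easel between -0.01 and 0.035 m and z of board_center in the frame of easel between 0.065 and 0.095 m and angle between board_center's own z axis and vertical between 0.2 and 0.72 rad and angle between the x axis of board_center and the y axis of easel, either way round below 0.2 rad and linear speed of board below 0.03 m/s and distance of each of narrow_board_center, low_board_center from where it was at the start of the episode below 0.03 m); the robot touches nothing.
It fails at once if the board is dropped (falls freely faster than 0.7 m/s, about 25 mm of fall) (linear speed of board above 0.7 m/s and contact force between the fingers and board below 0.05 N).
It fails at once if another board is taken out of the rack or knocked over (moved more than 50 mm) (distance of any of narrow_board_center, low_board_center from where it was at the start of the episode above 0.05 m).
It also fails if it takes over 35 s, if anything falls off the work surface, if the arm or the gripper's body presses on something with over 40 N, if the wrist force passes 120 N, or if a joint passes its speed limit or range.

ROBOT

A 6-joint arm with a two-finger parallel gripper is mounted at the origin on the work surface. World frame = base frame: x ahead of the robot, y to its left, z up, the work surface at z = 0. Lengths are in m, angles in degrees, forces in N, time in s.
With the tool pointing down it reaches from about 0.3 to 0.75 m from the base axis. Payload 8.5 kg.
Tool frame: the origin (TCP) lies between the finger pads; the fingertips stand 17 mm ahead of it and the grasp point (between the pads) lies 2 mm behind it; z points along the fingers, y is the direction in which the jaws open and shut (so a half turn about z gives the same grasp; the last joint's range is limited). The gripper opens to 85 mm and grips with 20 to 120 N. Pads are 22 mm wide; open, the fingers measure 114 mm over their backs; the gripper's body (76 mm by 85 mm) begins 54 mm behind the grasp point. The pads swing forward as they close: fully open they stand 13 mm farther back than shut.
Start: joints at [-77.653, 21.807, 74.336, -0, 83.858, -12.336], TCP at [0.23, -0.5, 0.248] pointing down, gripper open.
Joint ranges: [-178.18, 178.18], [-50.72, 133.34], [12.68, 142.11], [-81.47, 261.47], [9.98, 163.14], [-165.26, 165.26]. Speed limits (degrees/s): [136.94, 136.94, 180, 180, 180, 180].

INTERFACE

Orientations are given as a 3x3 rotation matrix whose columns are the frame's x, y, z axes.
In Python, from rig import readout, eyes, env gives the robot as it stands.
- The arm moves only by the tool arm_command, never from a script. Its argument "rows" is text: rows parted by semicolons, each of 7 numbers parted by spaces: the closure, from 0 (fully open) to 1 (shut), then the shift along the tool's x, y, z in mm, then the turn, a rotation vector about the tool's x, y, z in degrees. In form: grip dx dy dz rx ry rz; .... A call has 1 to 5 rows; each row shifts and turns the commanded pose from where the row before left it, along the tool's axes as they then stand; what a row does not reach is not made up. A row lasts 1/12 s, in which the tool goes at most 41.7 mm and 7.16 degrees, less where a joint would pass 70% of its speed; a pose out of reach is approached as far as the arm can. A call with a gripper value outside its range is refused whole. The fingers move at their own pace and stop on an object; "squeeze" is the grip in N (left out, the last holds). Time passes only in rows, so rows that do not move let the fingers close. It gives the time, the measured TCP pose, the force and the opening at its end, in the units of the state.
- readout.observe(): the state, without advancing time (a new reading comes with each control period).
- eyes.get_image(name): name is "scene" or "top" or "wrist"; returns the picture (420x560x3 uint8, red, green, blue); there is no depth.
- eyes.camera_model(name): a dict with "mtx" (3x3 intrinsics, pixels), "view" (4x4, takes a point from world to camera coordinates). Camera axes: x right, y up, looking along -z (the intrinsics and any distortion apply to the point x, -y, -z); pixel columns grow to the right and rows downward; lengths in m; the calibration is good to about 2 mm. A picture is of the moment at which its call begins: read the wrist's pose just before it. camera_model takes no time and is no camera call; for the wrist camera it gives the pose at the moment of the call.
- env.close_job(): hands the job in, once; it reports no verdict.
The state is a dict: "time_s": time; "q": joint angles; "qvel": joint speeds; "joint_efforts": joint torques, N m; "position": TCP position; "tool_rot": TCP orientation; "ft_force": force on the tool from outside, world axes, zero at the start; "wrist_torque": the same for the moment, N m; "grip_width": finger opening in m.
Only numpy, scipy, OpenCV 4.12 (cv2) and the standard library are available. Lean on these libraries where they do the work, as an engineer would, in place of code of your own. Each camera call takes 0.05 s, during which the arm holds its last target. There are 200 camera calls.

## Working session

There is one attempt and no reset: what is moved stays moved. The work goes in short steps, Python scripts to look and compute and a tool call to move; the robot and the scene stay as the last step left them, time stands still between calls to the robot, and variables do not carry over. Pictures are saved under pics/ and viewed, about 8 in all and at most 12, crops included, and the job is handed in when it is done.

Besides the shell and the picture viewer there is one more tool, called after "Emit:" as name(argument=value, ...) on one line, values as JSON. arm_command: Moves the arm, as the interface text tells. Its arguments: {"type":"object","properties":{"rows":{"type":"string"},"squeeze":{"type":"number"}},"required":["rows"]}

```bash
mkdir -p pics; cat > h.py <<'E'
import numpy as np, cv2
from rig import readout, eyes, env
def cast(name,uv,z,cm=None):
    m=cm or eyes.camera_model(name);K=np.array(m["mtx"]);V=np.array(m["view"])
    d=np.linalg.inv(K)@[uv[0],uv[1],1]; d=V[:3,:3].T@(d*[1,-1,-1]); o=-V[:3,:3].T@V[:3,3]
    return o+d*(z-o[2])/d[2]
def proj(name,P):
    m=eyes.camera_model(name);K=np.array(m["mtx"]);V=np.array(m["view"])
    c=V[:3,:3]@P+V[:3,3]; p=K@(c*[1,-1,-1]); return p[:2]/p[2]
def save(name,f):
    im=eyes.get_image(name); cv2.imwrite("pics/"+f,im[:,:,::-1]); return im
E
python3 - <<'E'
from h import *
a=save("scene","s0.png");b=save("top","t0.png")
for n in("scene","top"):
    m=eyes.camera_model(n);print({k:np.round(v,3).tolist() if k in("mtx","view") else v for k,v in m.items()})
print(readout.observe())
E
```

```text
{'mtx': [[456.105, 0.0, 282.265], [0.0, 456.105, 206.244], [0.0, 0.0, 1.0]], 'view': [[0.242, 0.97, 0.009, -0.088], [-0.688, 0.165, 0.707, 0.282], [0.684, -0.177, 0.708, -1.461], [0.0, 0.0, 0.0, 1.0]]}
{'mtx': [[507.341, 0.0, 278.513], [0.0, 507.341, 214.367], [0.0, 0.0, 1.0]], 'view': [[-0.02, -1.0, 0.021, -0.024], [0.995, -0.018, 0.095, -0.463], [-0.094, 0.023, 0.995, -1.258], [0.0, 0.0, 0.0, 1.0]]}
{'time_s': 0.1, 'q': array([-7.76548426e+01,  2.18372558e+01,  7.43794953e+01, -9.95463997e-04,
        8.38582339e+01, -1.23352339e+01]), 'qvel': array([-0.05035198, -0.07162418, -0.17027942,  0.00148633, -0.01267429,
       -0.00388499]), 'joint_efforts': array([ 3.03298795e-03, -4.49221623e+01, -2.31655455e+01, -1.98229800e-04,
        3.63080188e-03, -4.30269222e-05]), 'position': array([ 0.22960145, -0.49951557,  0.24777772]), 'tool_rot': array([[ 9.08650391e-01,  4.17557635e-01, -2.96683017e-04],
       [ 4.17557657e-01, -9.08649535e-01,  1.27478040e-03],
       [ 2.62713401e-04, -1.28221197e-03, -9.99999143e-01]]), 'ft_force': array([-0.53772174, -0.46675259, -0.75289875]), 'wrist_torque': array([0.06595244, 0.04312664, 0.00368715]), 'grip_width': 0.08513397296018661}
```

View pics/t0.png

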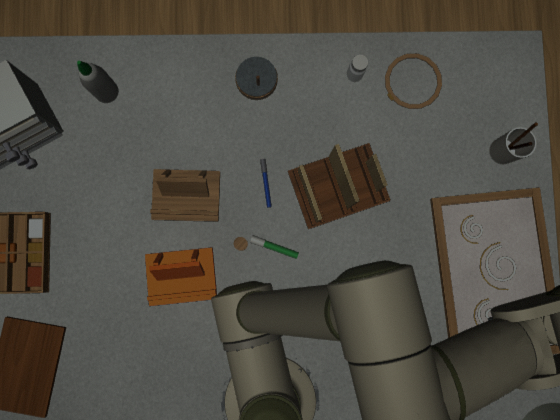

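View pics/s0.png

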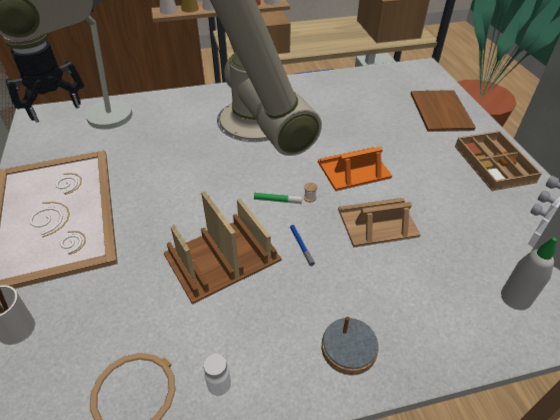

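The boards are in the rack at top px (340,185); the middle board is tallest. There are two easel-shaped things: a natural wood one at top px (186,195) and an orange one at (180,275). The wood one fits "light wooden". I'll enlarge to confirm it.

```bash
python3 - <<'E'
from h import *
a=cv2.imread("pics/t0.png")[130:310,140:400]
cv2.imwrite("pics/t0c.png",cv2.resize(cv2.convertScaleAbs(a,alpha=1.4),None,fx=3,fy=3,interpolation=cv2.INTER_CUBIC))
E
```

```text
(no output)
```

View pics/t0c.png

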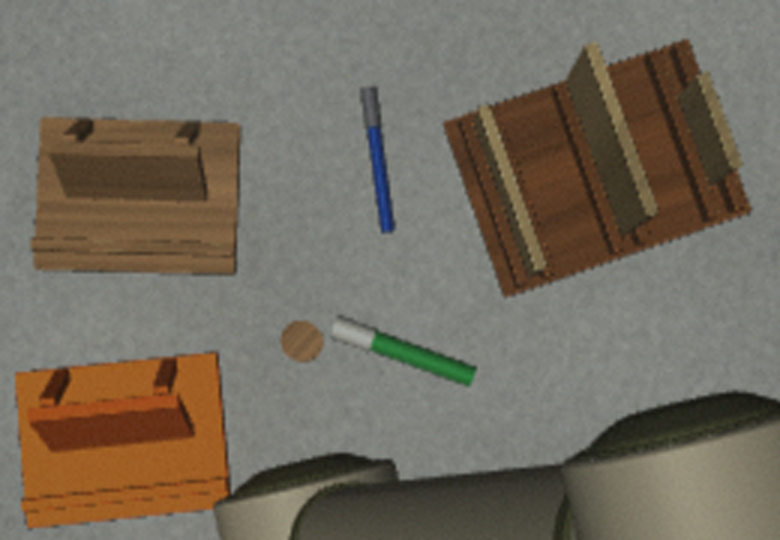

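The crop confirms it: the wooden easel's base corners are at crop (42,118), (240,123), (236,273) and (34,268), while the other is orange. The large board's top edge runs from crop (591,44) to (648,215).

```bash
cat >> h.py <<'E'
def c3(p): return (p[0]/3-1/3+140,p[1]/3-1/3+130)
E
python3 - <<'E'
from h import *
e=np.array([cast("top",c3(p),.012) for p in[(42,118),(240,123)]]+[cast("top",c3(p),.012) for p in[(236,273),(34,268)]])
print("easel",e.round(4).tolist(), e.mean(0),[np.linalg.norm(e[i]-e[i-1]) for i in range(4)])
d=e[0]-e[1]; print("yaw of y-axis from world y",np.degrees(np.arctan2(-d[0],d[1])), np.degrees(np.arctan2(-(e[3]-e[2])[0],(e[3]-e[2])[1])))
b=[cast("top",c3(p),.16) for p in[(591,44),(648,215)]]; d=b[0]-b[1]
print("board",b,np.linalg.norm(d),(b[0]+b[1])/2,np.degrees(np.arctan2(d[1],d[0])))
r=np.array([cast("top",c3(p),.01) for p in[(445,122),(688,40),(750,213),(507,296)]])
print("rack",r.round(4).tolist(),r.mean(0),[np.linalg.norm(r[i]-r[i-1]) for i in range(4)])
for t in [(485,107),(541,272)]: print("L",cast("top",c3(t),.09),cast("top",c3(t),.115))
for t in [(705,75),(737,167)]: print("R",cast("top",c3(t),.09),cast("top",c3(t),.115))
print([proj("scene",x).round(0) for x in b])
s=readout.observe(); V=np.array(eyes.camera_model("wrist")["view"]);R=s["tool_rot"]
o=-V[:3,:3].T@V[:3,3];print("cam in tool",R.T@(o-s["position"]),(R.T@V[:3,:3].T).round(3).tolist())
E
```

```text
easel [[0.5849, 0.2836, 0.012], [0.5779, 0.1157, 0.012], [0.4497, 0.1202, 0.012], [0.457, 0.2899, 0.012]] [0.51738457 0.2023365  0.012     ] [np.float64(0.1280848854045689), np.float64(0.16808497518625412), np.float64(0.1283177234590563), np.float64(0.16986336277509634)]
yaw of y-axis from world y -2.396312264945448 -2.4751400546815785
board [array([ 0.60727309, -0.16531749,  0.16      ]), array([ 0.47539959, -0.20435537,  0.16      ])] 0.13753026994471407 [ 0.54133634 -0.18483643  0.16      ] 16.49008576443147
rack [[0.5763, -0.0593, 0.01], [0.6446, -0.2709, 0.01], [0.4933, -0.3185, 0.01], [0.4261, -0.1086, 0.01]] [ 0.53507881 -0.18932494  0.01      ] [np.float64(0.15812029250625453), np.float64(0.22232420400519975), np.float64(0.15867107180634546), np.float64(0.22038825983386884)]
L [ 0.57339024 -0.08824908  0.09      ] [ 0.56858023 -0.08648163  0.115     ]
L [ 0.43945375 -0.129665    0.09      ] [ 0.43742022 -0.127039    0.115     ]
R [ 0.59676662 -0.26693031  0.09      ] [ 0.59147202 -0.26145882  0.115     ]
R [ 0.5212503  -0.28990713  0.09      ] [ 0.51752114 -0.28395934  0.115     ]
[array([232., 232.]), array([204., 191.])]
cam in tool [ 0.06879727  0.00139948 -0.12496216] [[-0.0, 0.963, 0.27], [1.0, 0.0, -0.0], [-0.0, 0.27, -0.963]]
```

Emit:
arm_command(rows="0 37.7 -14.2 0 0 0 0;0 37.7 -14.2 0 0 0 0;0 37.7 -14.2 0 0 0 0;0 37.7 -14.2 0 0 0 0;0 37.7 -14.2 0 0 0 0", squeeze=50)

```text
time_s: 0.52
position: [0.3722, -0.3549, 0.2481]
tool_rot: [[0.909, 0.417, -0.0], [0.417, -0.909, 0.001], [-0.0, -0.001, -1.0]]
ft_force: [-0.1, -1.6, -0.1]
grip_width: 0.0856
```

Emit:
arm_command(rows="0 37.7 -14.2 0 0 0 0;0 37.7 -14.2 0 0 0 0;0 37.7 -14.2 0 0 0 0;0 37.7 -14.2 0 0 0 0;0 37.7 -14.2 0 0 0 0")

```text
time_s: 0.93
position: [0.514, -0.2114, 0.2481]
tool_rot: [[0.909, 0.418, -0.0], [0.418, -0.909, 0.0], [-0.0, -0.0, -1.0]]
ft_force: [0.3, -0.6, 0.8]
grip_width: 0.0854
```

Emit:
arm_command(rows="0 37.4 -14.2 0 0 0 0;0 0 0 0 0 0 7;0 0 0 0 0 0 0;0 0 0 0 0 0 0")

```text
time_s: 1.27
position: [0.5408, -0.1847, 0.2479]
tool_rot: [[0.952, 0.307, -0.001], [0.307, -0.952, 0.0], [-0.001, -0.0, -1.0]]
ft_force: [-0.8, -0.4, 0.7]
grip_width: 0.0856
```

```bash
python3 - <<'E'
from h import *
s=readout.observe();print(s["time_s"],s["position"],s["tool_rot"].round(3).tolist(),s["q"].round(1),s["qvel"].round(2))
m=eyes.camera_model("wrist");a=save("wrist","w1.png")
np.savez("w1.npz",K=m["mtx"],V=m["view"])
E
```

```text
1.2667 [ 0.54076281 -0.18472833  0.24791063] [[0.952, 0.307, -0.001], [0.307, -0.952, 0.0], [-0.001, -0.0, -1.0]] [-30.7  24.   70.8  -0.   85.2  41.4] [-1.54 -0.52  0.37  0.07 -0.09 -1.15]
```

View pics/w1.png

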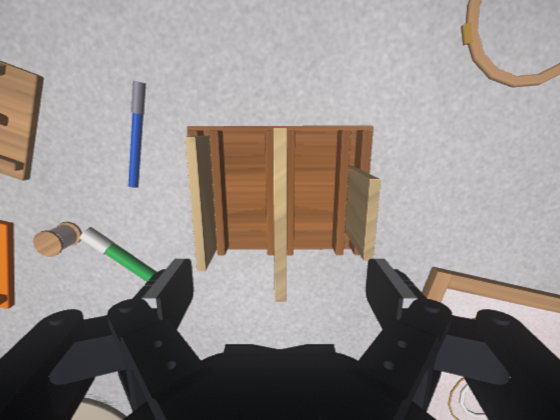

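The board's top edge runs from (280,128) to (281,300) in the wrist view, about 12 px thick and midway between the open fingers.

```bash
python3 - <<'E'
from h import *
d=np.load("w1.npz");cm={"mtx":d["K"],"view":d["V"]}
s=readout.observe();R=s["tool_rot"];p=s["position"]
P=[cast("wrist",u,.16,cm) for u in[(280,128),(281,300)]]
print(P,np.linalg.norm(P[0]-P[1]),[(R.T@(x-p)).round(4) for x in P])
E
```

```text
[array([ 0.60864296, -0.16490758,  0.16      ]), array([ 0.47853606, -0.20783842,  0.16      ])] 0.13700679073073552 [array([0.0712, 0.0015, 0.088 ]), array([-0.0658,  0.0026,  0.0881])]
```

Emit:
arm_command(rows="0 3 2 30 0 0 0;0 0 0 30 0 0 0;0 0 0 30 0 0 0;0 0 0 18 0 0 0;0 0 0 0 0 0 0")

```text
time_s: 1.73
position: [0.5422, -0.1861, 0.1367]
tool_rot: [[0.953, 0.304, -0.006], [0.304, -0.953, 0.004], [-0.005, -0.005, -1.0]]
ft_force: [-0.2, 0.5, -0.2]
grip_width: 0.0854
```

Emit:
arm_command(rows="1 0 0 0 0 0 0;1 0 0 0 0 0 0;1 0 0 0 0 0 0;1 0 0 0 0 0 0;1 0 0 0 0 0 0")

```text
time_s: 2.15
position: [0.5447, -0.186, 0.1413]
tool_rot: [[0.953, 0.304, 0.002], [0.304, -0.953, -0.001], [0.001, 0.001, -1.0]]
ft_force: [1.3, 0.0, -0.3]
grip_width: 0.0254
```

Emit:
arm_command(rows="1 0 0 0 0 0 0;1 0 0 0 0 0 0;1 0 0 0 0 0 0;1 0 0 0 0 0 0;1 0 0 0 0 0 0")

```text
time_s: 2.57
position: [0.5446, -0.1857, 0.1409]
tool_rot: [[0.953, 0.304, 0.001], [0.304, -0.953, -0.0], [0.001, 0.001, -1.0]]
ft_force: [-1.0, 0.3, 6.1]
grip_width: 0.0095
```

Emit:
arm_command(rows="1 0 0 -8 0 0 0;1 0 0 -12 0 0 0;1 0 0 -15 0 0 0;1 0 0 -20 0 0 0;1 0 0 -20 0 0 0")

```text
time_s: 2.98
position: [0.5442, -0.1856, 0.216]
tool_rot: [[0.953, 0.304, -0.001], [0.304, -0.953, 0.001], [-0.001, -0.001, -1.0]]
ft_force: [0.4, 0.3, -0.1]
grip_width: 0.0096
```

Emit:
arm_command(rows="1 0 0 -20 0 0 0;1 0 0 -20 0 0 0;1 0 0 -15 0 0 0;1 0 0 -8 0 0 0;1 0 0 0 0 0 0")

```text
time_s: 3.4
position: [0.5448, -0.1859, 0.28]
tool_rot: [[0.953, 0.304, 0.003], [0.304, -0.953, -0.002], [0.002, 0.002, -1.0]]
ft_force: [0.1, -0.2, -2.0]
grip_width: 0.0093
```

```bash
python3 - <<'E'
from h import *
s=readout.observe();print(s["time_s"],s["position"],s["ft_force"],s["grip_width"])
a=save("scene","s1.png");b=eyes.get_image("wrist")
cv2.imwrite("pics/c1.png",np.hstack([cv2.resize(a[120:330,100:380],(400,300)),cv2.resize(b,(400,300))])[:,:,::-1])
E
```

```text
3.4 [ 0.54475205 -0.18592584  0.27996593] [ 0.1358892  -0.17070932 -1.95814511] 0.009312617460004119
```

View pics/c1.png

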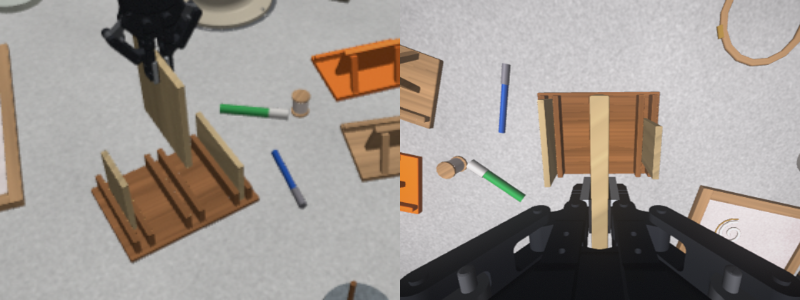

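The board is gripped straight and is clear of the rack; the other two boards are in place. Next I'll carry it over the easel.

Emit:
arm_command(rows="1 6 -18.4 0 0 0 0;1 12 -36.8 0 0 0 0;1 12 -36.8 0 0 0 0;1 12 -36.8 0 0 0 0;1 12 -36.8 0 0 0 0")

```text
time_s: 3.92
position: [0.5449, -0.0099, 0.2769]
tool_rot: [[0.953, 0.303, -0.003], [0.303, -0.953, 0.001], [-0.002, -0.001, -1.0]]
ft_force: [-0.3, -0.4, -2.6]
grip_width: 0.0096
```

Emit:
arm_command(rows="1 12 -36.8 0 0 0 0;1 12 -36.8 0 0 0 0;1 12 -36.8 0 0 0 0;1 12 -36.8 0 0 0 0;1 12 -36.8 0 0 0 0")

```text
time_s: 4.33
position: [0.5462, 0.1838, 0.2769]
tool_rot: [[0.953, 0.304, -0.003], [0.304, -0.953, -0.0], [-0.003, -0.0, -1.0]]
ft_force: [0.8, 0.6, -0.3]
grip_width: 0.0094
```

Emit:
arm_command(rows="1 6 -18.4 0 0 0 0;1 0 0 0 0 0 -7;1 0 0 0 0 0 -7;1 0 0 0 0 0 -7;1 0 0 0 0 0 -7")

```text
time_s: 4.75
position: [0.5466, 0.2015, 0.2767]
tool_rot: [[0.694, 0.72, -0.003], [0.72, -0.694, -0.0], [-0.002, -0.002, -1.0]]
ft_force: [1.1, 0.6, -1.8]
grip_width: 0.0093
```

Emit:
arm_command(rows="1 0 0 0 0 0 -7;1 0 0 0 0 0 -7;1 0 0 0 0 0 -7;1 0 0 0 0 0 -7;1 0 0 0 0 0 -7")

```text
time_s: 5.17
position: [0.5466, 0.2012, 0.2767]
tool_rot: [[0.156, 0.988, -0.003], [0.988, -0.156, -0.0], [-0.001, -0.003, -1.0]]
ft_force: [-0.8, 0.3, -1.0]
grip_width: 0.0094
```

Emit:
arm_command(rows="1 0 0 0 0 0 -7;1 0 0 0 7 0 0;1 0 0 0 7 0 0;1 0 0 0 6 0 0;1 0 0 0 0 0 0")

```text
time_s: 5.58
position: [0.5482, 0.2006, 0.2746]
tool_rot: [[0.042, 0.936, -0.351], [0.999, -0.04, 0.014], [-0.001, -0.351, -0.936]]
ft_force: [1.1, 0.2, -2.6]
grip_width: 0.0093
```

```bash
cat >> h.py <<'E'
from scipy.spatial.transform import Rotation as Ro
E0=np.array([.5174,.2023,0]); RE=Ro.from_euler("z",-2.43,degrees=True).as_matrix()
def goto(te,lean=20):
    s=readout.observe();R=s["tool_rot"];a=np.radians(lean)
    T=RE@np.c_[[0,1,0],[np.cos(a),0,-np.sin(a)],[-np.sin(a),0,-np.cos(a)]]
    print("t",s["time_s"],"tcp in easel mm",(1e3*RE.T@(s["position"]-E0)).round(1),"F",s["ft_force"].round(1),"w",s["grip_width"],"q",s["q"].round(0))
    print("shift",(R.T@(E0+RE@np.array(te)/1e3-s["position"])*1e3).round(1),"turn",Ro.from_matrix(R.T@T).as_rotvec(degrees=True).round(2))
E
python3 - <<'E'
from h import *
goto([29,0,165])
a=save("scene","s2.png");b=eyes.get_image("top")
cv2.imwrite("pics/c2.png",np.hstack([cv2.resize(a[80:290,260:540],(400,300)),cv2.resize(b[130:310,90:330],(400,300))])[:,:,::-1])
E
```

```text
t 5.5833 tcp in easel mm [ 30.8  -0.4 274.6] F [ 1.1  0.2 -2.6] w 0.009269578796917713 q [  7.  33.  53.   4. 114.  10.]
shift [  0.5  36.8 103.3] turn [-0.54  0.07  0.01]
```

View pics/c2.png

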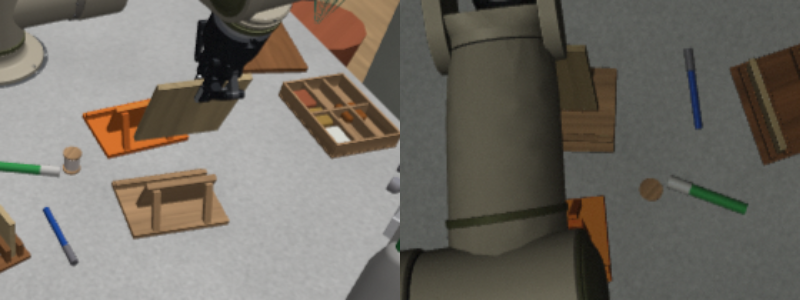

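Emit:
arm_command(rows="1 0.5 7.4 20.6 -0.5 0 0;1 0 7.4 20.6 0 0 0;1 0 7.4 20.6 0 0 0;1 0 7.4 20.6 0 0 0;1 0 7.4 20.6 0 0 0")

```text
time_s: 6.1
position: [0.5466, 0.202, 0.1685]
tool_rot: [[0.04, 0.943, -0.33], [0.999, -0.038, 0.013], [0.0, -0.33, -0.944]]
ft_force: [0.8, 0.3, -1.8]
grip_width: 0.0093
```

Emit:
arm_command(rows="1 0 0 0 0 0 0;1 0 0 0 0 0 0")

```text
time_s: 6.27
position: [0.5467, 0.202, 0.1692]
tool_rot: [[0.04, 0.942, -0.333], [0.999, -0.038, 0.013], [-0.0, -0.333, -0.943]]
ft_force: [0.1, 0.5, -0.5]
grip_width: 0.0093
```

```bash
python3 - <<'E'
from h import *
goto([29,0,140])
a=eyes.get_image("scene")
cv2.imwrite("pics/s3.png",cv2.resize(a[110:275,310:450],None,fx=3.5,fy=3.5,interpolation=cv2.INTER_CUBIC)[:,:,::-1])
E
```

```text
t 6.2667 tcp in easel mm [ 29.2   0.9 169.2] F [ 0.1  0.5 -0.5] w 0.009344660032526361 q [ 7. 37. 64.  3. 99. 10.]
shift [-0.9  9.5 27.6] turn [0.53 0.06 0.13]
```

View pics/s3.png

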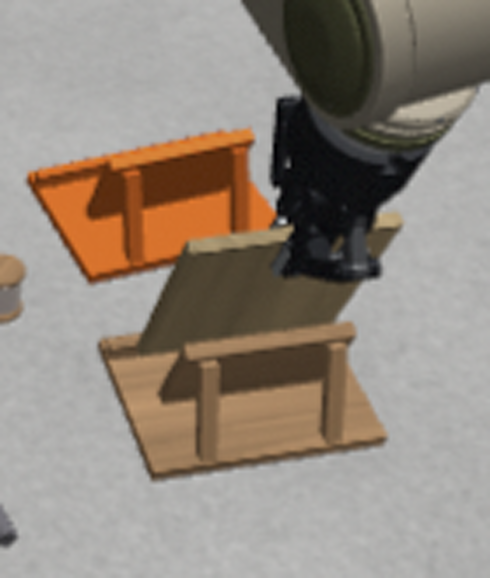

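Emit:
arm_command(rows="1 -0.5 2 5.7 0.5 0 0;1 0 2 5.7 0 0 0;1 0 2 5.7 0 0 0;1 0 2 5.7 0 0 0;1 0 0 0 0 0 0")

```text
time_s: 6.73
position: [0.5466, 0.2012, 0.1433]
tool_rot: [[0.041, 0.938, -0.344], [0.999, -0.038, 0.014], [-0.0, -0.344, -0.939]]
ft_force: [-0.1, 0.0, -1.9]
grip_width: 0.0093
```

Emit:
arm_command(rows="1 0 0.7 1.9 0 0 0;1 0 0 0 0 0 0;1 0 0.7 1.9 0 0 0;1 0 0 0 0 0 0")

```text
time_s: 7.07
position: [0.5471, 0.2013, 0.1405]
tool_rot: [[0.04, 0.939, -0.342], [0.999, -0.038, 0.014], [-0.0, -0.342, -0.94]]
ft_force: [-0.2, -0.7, -1.1]
grip_width: 0.0095
```

Emit:
arm_command(rows="1 0 0.5 1.4 0 0 0;1 0 0 0 0 0 0;1 0 0.5 1.4 0 0 0;1 0 0 0 0 0 0")

```text
time_s: 7.4
position: [0.547, 0.2013, 0.1375]
tool_rot: [[0.04, 0.939, -0.342], [0.999, -0.038, 0.014], [-0.0, -0.342, -0.94]]
ft_force: [-0.7, -1.0, -1.3]
grip_width: 0.0095
```

Emit:
arm_command(rows="1 0 0.4 1 0 0 0;1 0 0 0 0 0 0;1 0 0 0 0 0 0")

```text
time_s: 7.65
position: [0.5471, 0.2013, 0.1366]
tool_rot: [[0.04, 0.939, -0.342], [0.999, -0.038, 0.014], [0.0, -0.342, -0.94]]
ft_force: [-0.1, 0.6, -2.2]
grip_width: 0.0096
```

Nearly there, with no contact yet. I'll keep going down in small steps.

Emit:
arm_command(rows="1 0 0.4 1 0 0 0;1 0 0 0 0 0 0;1 0 0 0 0 0 0")

```text
time_s: 7.9
position: [0.5473, 0.2013, 0.1364]
tool_rot: [[0.04, 0.939, -0.341], [0.999, -0.038, 0.014], [0.0, -0.341, -0.94]]
ft_force: [-0.2, -0.4, 4.9]
grip_width: 0.0094
```

Emit:
arm_command(rows="1 0 0.4 1 0 0 0;1 0 0 0 0 0 0;1 0 0 0 0 0 0")

```text
time_s: 8.15
position: [0.5475, 0.2013, 0.1363]
tool_rot: [[0.04, 0.94, -0.34], [0.999, -0.038, 0.014], [0.001, -0.34, -0.94]]
ft_force: [1.3, -1.0, 11.3]
grip_width: 0.0091
```

Contact came at the predicted height. I'll ease off and slide back to the backrest.

Emit:
arm_command(rows="1 0 0.6 -1.4 0 0 0;1 0 1 -0.4 0 0 0;1 0 1 -0.4 0 0 0;1 0 0 0 0 0 0")

```text
time_s: 8.48
position: [0.5497, 0.2013, 0.136]
tool_rot: [[0.04, 0.938, -0.344], [0.999, -0.038, 0.014], [0.0, -0.344, -0.939]]
ft_force: [-3.3, -1.6, 7.6]
grip_width: 0.0095
```

Emit:
arm_command(rows="1 0 1 -0.3 0 0 0;1 0 0 0 0 0 0;1 0 1 -0.3 0 0 0;1 0 0 0 0 0 0")

```text
time_s: 8.82
position: [0.5515, 0.2012, 0.1359]
tool_rot: [[0.04, 0.938, -0.345], [0.999, -0.038, 0.014], [0.0, -0.345, -0.939]]
ft_force: [-4.3, -0.7, 7.6]
grip_width: 0.0097
```

Emit:
arm_command(rows="1 0 1 -0.3 0 0 0;1 0 0 0 0 0 0;0.85 0 0 0 0 0 0;0.8 0 0 0 0 0 0;0.7 0 0 0 0 0 0")

```text
time_s: 9.23
position: [0.5537, 0.201, 0.1352]
tool_rot: [[0.041, 0.939, -0.341], [0.999, -0.038, 0.014], [-0.0, -0.342, -0.94]]
ft_force: [0.3, 0.5, 0.3]
grip_width: 0.0258
```

Emit:
arm_command(rows="0.5 0 0 0 0 0 0;0.3 0 0 0 0 0 0;0 0 0 0 0 0 0;0 0 0 0 0 0 0;0 0 0 0 0 0 0")

```text
time_s: 9.65
position: [0.5535, 0.2011, 0.1354]
tool_rot: [[0.04, 0.939, -0.342], [0.999, -0.038, 0.014], [-0.0, -0.342, -0.94]]
ft_force: [-0.7, -0.9, -0.1]
grip_width: 0.084
```

```bash
python3 - <<'E'
from h import *
goto([29,0,140])
a=eyes.get_image("scene")
cv2.imwrite("pics/s4.png",cv2.resize(a[110:275,310:450],None,fx=3.5,fy=3.5,interpolation=cv2.INTER_CUBIC)[:,:,::-1])
E
```

```text
t 9.65 tcp in easel mm [ 36.1   0.3 135.4] F [-0.7 -0.9 -0.1] w 0.08401915183334757 q [ 7. 39. 65.  3. 96.  9.]
shift [-0.3 -8.2 -1.8] turn [0.   0.04 0.11]
```

View pics/s4.png

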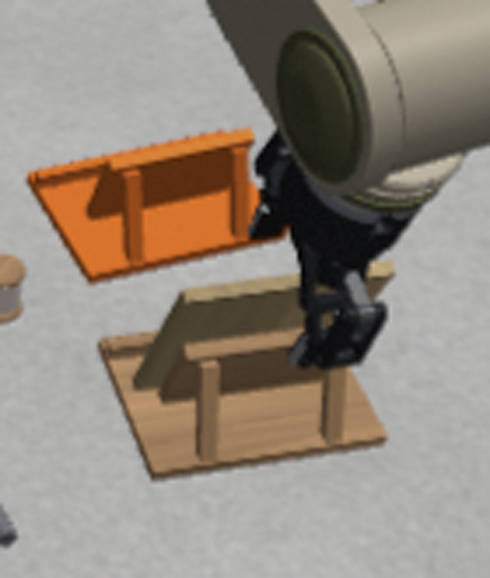

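The board stands against the backrest with the fingers open and clear. Next I'll retract along the tool axis.

Emit:
arm_command(rows="0 0 0 -10 0 0 0;0 0 0 -20 0 0 0;0 0 0 -25 0 0 0;0 0 0 -25 0 0 0;0 0 0 -25 0 0 0")

```text
time_s: 10.12
position: [0.5895, 0.1996, 0.2353]
tool_rot: [[0.04, 0.939, -0.342], [0.999, -0.038, 0.014], [-0.0, -0.342, -0.94]]
ft_force: [-0.5, 0.3, -0.6]
grip_width: 0.0854
```

Emit:
arm_command(rows="0 0 -20 -20 0 0 0;0 0 -30 -10 0 0 0;0 0 -35 0 0 0 0;0 0 -35 0 0 0 0;0 0 -35 0 0 0 0")

```text
time_s: 10.53
position: [0.4525, 0.205, 0.3158]
tool_rot: [[0.041, 0.939, -0.342], [0.999, -0.038, 0.014], [0.0, -0.342, -0.94]]
ft_force: [0.3, 0.4, 0.1]
grip_width: 0.0858
```

Emit:
arm_command(rows="0 -35 0 0 0 0 0;0 -35 0 0 0 0 0;0 -35 0 0 0 0 0;0 -35 0 0 0 0 0;0 -35 0 0 0 0 0")

```text
time_s: 10.95
position: [0.4465, 0.0288, 0.3156]
tool_rot: [[0.04, 0.939, -0.341], [0.999, -0.038, 0.014], [-0.0, -0.342, -0.94]]
ft_force: [0.4, 0.4, -0.0]
grip_width: 0.0853
```

Emit:
arm_command(rows="0 0 0 0 0 0 0;0 0 0 0 0 0 0")

```text
time_s: 11.12
position: [0.447, 0.0291, 0.3154]
tool_rot: [[0.043, 0.939, -0.342], [0.999, -0.041, 0.015], [0.0, -0.342, -0.94]]
ft_force: [0.2, -0.9, 0.5]
grip_width: 0.0851
```

```bash
python3 - <<'E'
from h import *
s=readout.observe();print(s["time_s"],s["position"],s["ft_force"].round(1))
a=eyes.get_image("scene");b=eyes.get_image("top");cv2.imwrite("pics/fa.png",a[:,:,::-1]);cv2.imwrite("pics/fb.png",b[:,:,::-1])
cv2.imwrite("pics/c5.png",np.hstack([cv2.resize(a[120:330,150:430],(400,300),interpolation=cv2.INTER_CUBIC),cv2.resize(b[130:310,140:380],(400,300),interpolation=cv2.INTER_CUBIC)])[:,:,::-1])
# expected top corners of a flush board (easel mm)
for y in(70,-70):
  P=E0+RE@np.array([41.6,y,154.5])/1e3; print(proj("top",P).round(1),proj("scene",P).round(1))
E
```

```text
11.1167 [0.44699012 0.0291295  0.31542907] [ 0.2 -0.9  0.5]
[145.4 167.4] [422.6 184.3]
[207.3 169. ] [362.6 192.6]
```

View pics/c5.png

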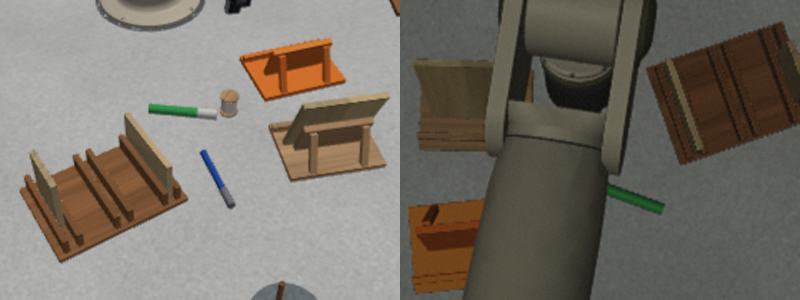

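```bash
python3 -c "
from h import *
print(env.close_job())"
```

```text
the job is handed in; nothing more can be done
None
```

I moved the large board from the middle rack slot to the light wooden easel (not the orange one) and handed the job in; it reports no verdict. The robot clock read about 11 s of the 35 s allowed. I gripped the board by its top edge, lowered it at about 20° lean until it touched the ledge, slid it back to the backrest, released it and backed the arm away.

**Last checks:**
- **Position:** in the scene camera, the board's top corners were within about 3 px of where a board flat on the backrest should appear.
- **Sideways offset:** the top camera, where the arm hid one corner, suggested the board sits up to about 10 mm to one side. The scene camera suggested 3–6 mm. I didn't resolve that difference, but both are inside the 25 mm limit.
- **Other boards:** both still look in place in the rack; I judged this by eye and didn't measure them.
- **Arm:** the gripper was clear of everything, and the wrist force was about zero.

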